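# Roll the dowel onto the layout line

## Robot

A 6-joint arm with a two-finger parallel gripper is mounted at the origin on the work surface. World frame = base frame: x ahead of the robot, y to its left, z up, the work surface at z = 0. Lengths are in mm, angles in rad, forces in N, time in s.
With the tool pointing down it reaches from about 275 to 975 mm from the base axis. Payload 8.4 kg.
Tool frame: the origin (TCP) lies midway between the tips of the shut fingers; the grasp point (between the pads) lies 19 mm behind it; x points along the fingers, y is the direction in which the jaws open and shut, and the axes are right-handed (so a half turn about x gives the same grasp; the last joint's range is limited). The gripper opens to 92 mm and grips with 3 to 60 N. Pads are 20 mm wide; open, the fingers measure 128 mm over their backs; the gripper's body (75 mm by 189 mm) begins 69 mm behind the grasp point.
Start: joints at [1.294, 0.353, 1.633, -0, 1.155, -0.002], TCP at [169.595, 601.552, 214.583] pointing down, gripper open.
Joint ranges: [-2.63, 2.63], [-0.92, 2.1], [0.06, 2.66], [-1.3, 4.44], [0, 2.69], [-3.02, 3.02]. Speed limits (rad/s): [2.22, 2.22, 2.79, 3.14, 3.14, 3.14].

## Interface

Orientations are given as a unit quaternion [x, y, z, w].
In Python, from plant import env, fingers, kinematics, eyes, order gives the robot as it stands. The module is installed in compiled form; this text tells all that it offers. Calls block until the motion is done:
- env.movep(position, orientation): joint-space move of the TCP to a pose.
- env.move_linear(position, attitude=None, speed=150, until_force=None): straight line of the TCP; attitude=None keeps the orientation; speed is the mean speed in mm/s. With until_force (N) it stops when the force on the tool has changed by that much, and returns True; else False.
- env.movej(angles): joint-space move.
- fingers.move_gripper(opening, newtons=None): finger opening in mm; newtons is the grip in N (None keeps the last); returns when the fingers have stopped.
- env.hold(seconds).
- kinematics.ik(position, orientation): joint angles nearest the present ones, or None.
- env.sense(): the state.
- eyes.capture(name): name is "scene" or "top" or "wrist"; returns (picture, depth): 420x560x3 uint8, blue, green, red; 420x560 float32, mm along the optical axis (not along the pixel's ray), 0 where there is no reading.
- eyes.get_calibration(name): a dict with "vfov" (degrees; the focal length in pixels is half the picture's height over the tangent of half this angle, whatever the lens; pixels are square), "cx", "cy" (the principal point, pixels), "extrinsics" (4x4, takes a point from world to camera coordinates). Camera axes: x right, y down, z forward; pixel columns grow to the right and rows downward; lengths in mm; the calibration is good to about 2 mm. A picture is of the moment at which its call begins: read the wrist's pose just before it. get_calibration takes no time and is no camera call; for the wrist camera it gives the pose at the moment of the call.
A pose or a line that the arm cannot do raises env.MotionError and nothing moves.
- order.close_job(): hands the job in, once; it reports no verdict.
Trained networks look in the newest picture that a camera, given by its name, has taken for a name from the list of things; names that differ only in an ending like _2 or _b are one class to them, and where a whole thing is asked for, a point or a joint stands for the part that bears it (a point fixed in the world has none). Each returns a list of dicts, best first, with "conf" (0 to 1); they miss things now and then, are a little off and sometimes report something else, mostly with a low value. They report only what shows in the picture. A call takes as long as a camera call. They do not tell look-alikes from the thing itself.
- eyes.cut_out(camera, label): "region" (420x560 bool, what is visible of it) and "pixel" ([column, row] in pixels, amid what is visible of it).
- eyes.place_of(camera, label): "pixel" ([column, row] in pixels: a listed point, or the origin of a listed thing).
The state is a dict: "time": time; "q": joint angles; "qd": joint speeds; "effort": joint torques, N m; "ee_pos": TCP position; "orientation": TCP orientation; "force": force on the tool from outside, world axes, zero at the start; "ft_torque": the same for the moment, N m; "finger_gap": finger opening in mm.
Only numpy, scipy, OpenCV 4.12 (cv2) and the standard library are available. Lean on these libraries where they do the work, as an engineer would, in place of code of your own. Each camera call takes 0.05 s, during which the arm holds its last target.

## Task

Two wooden dowels lie on the carver's layout board, one on each side of the dark line drawn across it. Using only your fingertips, roll the thick dowel across the board (push its top sideways; do not slide it) until it lies still, centred along the line, with the line showing beyond both of its ends. Do not pick it up, and leave the thin dowel and the other things around the board alone.

Things in the scene. Friction and masses are not known exactly. Their poses are not given: they have to be found in the camera images.
- thick_dowel: Thick dowel to roll: dark wood cylinder, 32 mm diameter, 150 mm long, about 85 g, lying on the board nearly parallel to the line, 60 to 90 mm to either side of it. Origin at its centre, on the axis, 16 mm above the board's top; x along the dowel, y and z turn as it rolls. A fingertip pressed on its top and moved sideways takes its centre half as far; it coasts only a few mm.
- thin_dowel: A thin dowel to leave alone: the same dark wood, 20 mm diameter, 120 mm long, lying on the board on the other side of the line. Origin at its centre, x along it. Loose, rolls if touched.
- line_mid (a point): Middle of the dark line, on the top of the fixed plywood board (300 mm along the line, 340 mm across, 12 mm thick: its top is 12 mm above the bench). The line is straight, 3 mm wide, 280 mm long, flush. x along the line, y across it in the board's plane, z up.
- wood_cup: Turned wooden cup, 80 mm across, 85 mm high, loose on the bench left of the board; leave alone. Origin at the centre of its underside.
- offcut: Wooden offcut, 70 x 50 x 40 mm high, loose on the bench right of the board; leave alone. Origin at the centre of its underside.
- awl: Scratch awl with a wooden handle, about 190 mm long lying on the bench right of the board; leave alone. x along it.
There are look-alikes about, which are no part of the job. Leave any blue or red look-alike of the thick_dowel alone.

How it is judged (in metres and radians):
On the way:
1. the thick dowel is rolled (not slid) over through about half a turn, on the board (angle between thick_dowel's own z axis and vertical above 2.3 rad and z of thick_dowel in the frame of line_mid below 0.022 m), for 0.02 s.
At the end, for the whole second after the job is handed in: the thick dowel lies at rest on the board, its centre within 7 mm of the line sideways and within 60 mm of the line's middle lengthwise (line showing at both ends), parallel to the line within 0.12 rad; the thin dowel is still on its own side (y of thick_dowel in the frame of line_mid between -0.007 and 0.007 m and x of thick_dowel in the frame of line_mid between -0.06 and 0.06 m and z of thick_dowel in the frame of line_mid below 0.019 m and angle between the x axis of thick_dowel and the x axis of line_mid, either way round below 0.12 rad and linear speed of thick_dowel below 0.01 m/s and horizontal distance between thin_dowel and line_mid above 0.045 m); the robot touches nothing.
It fails at once if the thick dowel is lifted off the board (z of thick_dowel in the frame of line_mid above 0.028 m).
It fails at once if the thin dowel is disturbed (moved more than 12 mm) (distance of thin_dowel from where it was at the start of the episode above 0.012 m).
It fails at once if the cup, the offcut or the awl is disturbed (moved more than 15 mm) (distance of any of wood_cup, offcut, awl from where it was at the start of the episode above 0.015 m).
It also fails if it takes over 45 s, if anything falls off the work surface, if the arm or the gripper's body presses on something with over 40 N, if the wrist force passes 120 N, or if a joint passes its speed limit or range.

## Working session

There is one attempt and no reset: what is moved stays moved. The work goes in short steps, each a Python script; the robot and the scene stay as the last script left them, time stands still between calls to the robot, and variables do not carry over. Pictures are saved under pics/ and viewed, and the job is handed in when it is done.

```bash
mkdir -p pics
python3 - <<'E'
from plant import env,eyes
import cv2,numpy as np
for n in("top","scene"):
    p,d=eyes.capture(n); cv2.imwrite(f"pics/{n}0.png",p); np.save(f"pics/{n}0.npy",d)
    c=eyes.get_calibration(n); print(n,c)
    for l in("thick_dowel","thin_dowel"):
        print(l,[(r["conf"],r["pixel"],int(r["region"].sum())) for r in eyes.cut_out(n,l)])
    print([(r["conf"],r["pixel"]) for r in eyes.place_of(n,"line_mid")])
s=env.sense();print(s["time"],s["ee_pos"],s["orientation"],s["force"])
E
```

```text
top {'vfov': 44.42370845607426, 'cx': 274.7281229714082, 'cy': 208.87747509894655, 'extrinsics': array([[-3.02533610e-02, -9.99533331e-01, -4.22550214e-03,
         3.48571006e+00],
       [-9.90624123e-01,  3.05466190e-02, -1.33156864e-01,
         4.98946270e+02],
       [ 1.33223799e-01,  1.57441663e-04, -9.91085967e-01,
         1.44345227e+03],
       [ 0.00000000e+00,  0.00000000e+00,  0.00000000e+00,
         1.00000000e+00]])}
thick_dowel [(0.94, [232.2, 178.0], 629), (0.66, [127.7, 236.5], 758), (0.65, [153.2, 184.1], 559), (0.57, [207.4, 282.7], 654)]
thin_dowel [(0.58, [285.2, 167.6], 286)]
[(0.71, [257.1, 179.0])]
scene {'vfov': 46.1529839633155, 'cx': 274.8703107791605, 'cy': 206.99238319204792, 'extrinsics': array([[ 8.09137156e-01,  5.87605899e-01, -4.04607493e-03,
        -4.11308440e+02],
       [ 3.61798522e-01, -5.03600961e-01, -7.84530370e-01,
        -1.22930072e+02],
       [-4.63032280e-01,  6.33328808e-01, -6.20077195e-01,
         1.73698955e+03],
       [ 0.00000000e+00,  0.00000000e+00,  0.00000000e+00,
         1.00000000e+00]])}
thick_dowel [(0.87, [260.6, 172.3], 358), (0.62, [351.4, 176.8], 354), (0.57, [315.3, 213.7], 521)]
thin_dowel [(0.84, [299.7, 246.8], 291)]
[(0.69, [302.5, 229.2])]
0.4 [169.58811754 601.50180483 214.50172135] [ 0.0968077   0.70045273 -0.0969072   0.70043075] [0.03411045 0.54494005 0.08181697]
```

View pics/top0.png

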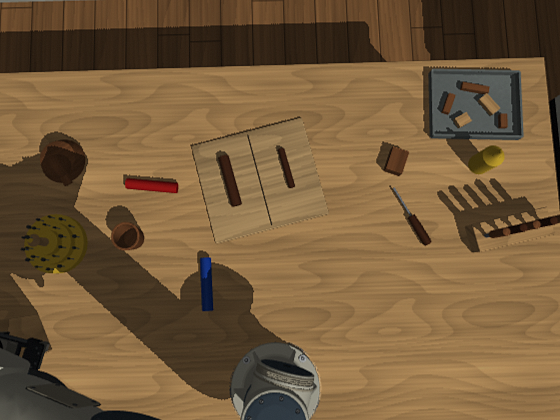

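View pics/scene0.png

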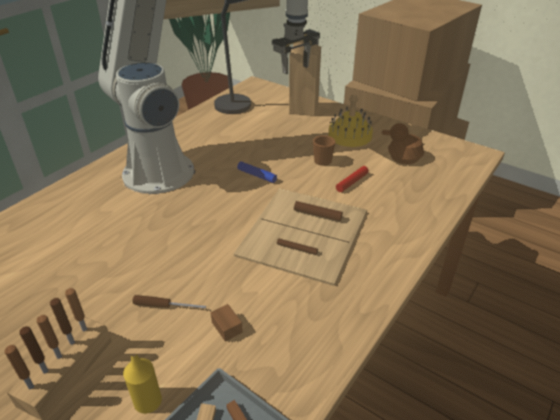

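The top picture shows the board, with corners at about (191,145), (301,117), (328,213) and (216,243). The line runs (248,135)–(271,225). The thick dowel is left of it at about (230,178) and the thin one right at (286,167). The blue and red look-alikes are off the board. Next I'll locate these coarsely, then take a wrist view.

```bash
cat > h.py <<'E'
import numpy as np,cv2
from plant import env,eyes,fingers,kinematics,order
from scipy.spatial.transform import Rotation as R
def ray(c,px,z):
    f=210/np.tan(np.radians(c["vfov"])/2)
    E=c["extrinsics"];Rm=E[:3,:3];o=-Rm.T@E[:3,3]
    px=np.atleast_2d(np.asarray(px,float))
    d=np.c_[(px[:,0]-c["cx"])/f,(px[:,1]-c["cy"])/f,np.ones(len(px))]@Rm
    return o+d*((z-o[2])/d[:,2])[:,None]
def proj(c,P):
    f=210/np.tan(np.radians(c["vfov"])/2);E=c["extrinsics"]
    q=np.atleast_2d(P)@E[:3,:3].T+E[:3,3]
    return np.c_[q[:,0]/q[:,2]*f+c["cx"],q[:,1]/q[:,2]*f+c["cy"]]
def cloud(c,d,m):
    f=210/np.tan(np.radians(c["vfov"])/2);E=c["extrinsics"]
    v,u=np.nonzero(m&(d>0));z=d[v,u]
    q=np.c_[(u-c["cx"])/f*z,(v-c["cy"])/f*z,z]
    return (q-E[:3,3])@E[:3,:3]
def down(yaw):  # tool x down, tool y (jaw axis) at yaw in the horizontal plane
    x=np.array([0,0,-1.]);y=np.array([np.cos(yaw),np.sin(yaw),0]);z=np.cross(x,y)
    return R.from_matrix(np.c_[x,y,z]).as_quat()
E
python3 - <<'E'
from h import *
c=eyes.get_calibration("top")
np.set_printoptions(precision=1,suppress=True)
print(ray(c,[[191,145],[301,117],[328,213],[216,243],[248,135],[271,225]],12))
print(ray(c,[[223,153],[237,205],[280,147],[292,187]],28))
s=env.sense();print(R.from_quat(s["orientation"]).as_matrix())
w=eyes.get_calibration("wrist");print(w)
print("cam pos",-w["extrinsics"][:3,:3].T@w["extrinsics"][:3,3])
E
```

```text
[[ 700.4  230.6   12. ]
 [ 775.8  -98.5   12. ]
 [ 484.8 -166.3   12. ]
 [ 407.5  160.9   12. ]
 [ 725.5   60.9   12. ]
 [ 454.8    0.5   12. ]]
[[669.1 134.6  28. ]
 [514.2  96.7  28. ]
 [681.9 -32.7  28. ]
 [561.9 -63.7  28. ]]
[[-0.   0.3  1. ]
 [-0.   1.  -0.3]
 [-1.  -0.  -0. ]]
{'vfov': 67.9544531838956, 'cx': 285.2050716077617, 'cy': 211.36849729265484, 'extrinsics': array([[   0.3,    1. ,   -0. , -624.4],
       [   0.9,   -0.3,    0.3,  -32.6],
       [   0.3,   -0.1,   -1. ,  392.2],
       [   0. ,    0. ,    0. ,    1. ]])}
cam pos [ 92.  623.2 384.7]
```

Run:
```python
from h import *
np.set_printoptions(precision=2,suppress=True)
env.movep([590,75,260],down(0.22)); env.hold(0.2)
c=eyes.get_calibration("wrist");p,d=eyes.capture("wrist")
cv2.imwrite("pics/w1.png",p);np.savez("pics/w1.npz",d=d,**c)
for l in("thick_dowel","thin_dowel"):
    for r in eyes.cut_out("wrist",l):
        P=cloud(c,d,r["region"]);P=P[P[:,2]>18]
        if len(P)<20: continue
        (x,y),(w,h),a=cv2.minAreaRect(P[:,:2].astype(np.float32))
        print(l,r["conf"],r["pixel"],"rect",x,y,w,h,a,"zmax",np.percentile(P[:,2],95))
        np.save(f"pics/m_{l}.npy",r["region"]) if r["conf"]>.5 else 0
print([(r["conf"],r["pixel"],ray(c,r["pixel"],12)) for r in eyes.place_of("wrist","line_mid")])
print([(r["conf"],r["pixel"],ray(c,r["pixel"],28)) for r in eyes.place_of("wrist","thick_dowel")])
s=env.sense();print(s["time"],s["q"],s["force"],s["finger_gap"])
```

```text
thick_dowel 0.69 [289.8, 153.7] rect 587.7277221679688 113.9975357055664 149.79269409179688 31.320466995239258 14.340145111083984 zmax 44.479984868419386
thick_dowel 0.66 [64.9, 37.0] rect 295.5498962402344 187.05445861816406 146.43775939941406 31.482032775878906 1.95059072971344 zmax 32.46502307591421
thick_dowel 0.57 [313.3, 10.7] rect 574.5365600585938 280.70458984375 24.167449951171875 31.142274856567383 83.79288482666016 zmax 32.25414126443575
thin_dowel 0.72 [289.0, 271.4] rect 621.9060668945312 -50.308719635009766 119.86897277832031 19.70431900024414 13.978400230407715 zmax 32.67013550720337
[(0.75, [279.9, 212.5], array([[592.33,  29.43,  12.  ]]))]
[(0.84, [288.4, 152.5], array([[584.95, 114.57,  28.  ]])), (0.69, [63.6, 35.6], array([[302.36, 187.4 ,  28.  ]]))]
3.25 [ 0.12  0.27  1.65  0.    1.22 -0.1 ] [ 0.56 -1.25  0.44] 91.56015273676668
```

View pics/w1.png

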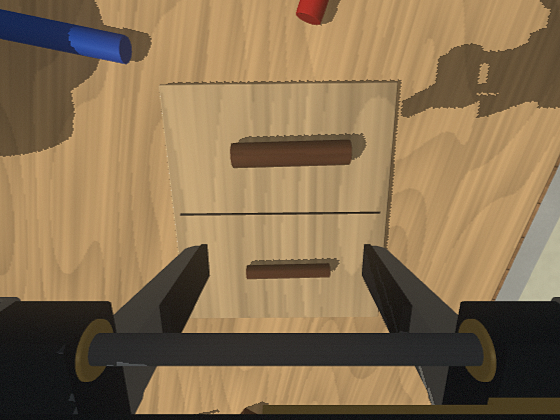

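The wrist picture shows the line at (181,214)–(380,212), with the thick dowel above it at (290,153) and the thin one below it at (289,271). I'll fit the line, then make a short trial stroke with both open fingertips on top of the dowel.

```bash
cat >> h.py <<'E'
def look(name):
    env.hold(0.1)
    c=eyes.get_calibration("wrist");p,d=eyes.capture("wrist");cv2.imwrite(f"pics/{name}.png",p)
    out={}
    for l in("thick_dowel","thin_dowel"):
        for r in eyes.cut_out("wrist",l):
            P=cloud(c,d,r["region"]);P=P[(P[:,2]>18)&(P[:,2]<55)]
            if len(P)<20: continue
            (x,y),(w,h),a=cv2.minAreaRect(P[:,:2].astype(np.float32))
            if abs(x-590)>90 or abs(y-30)>130: continue
            if w<h: a+=90
            out[l]=(x,y,(np.radians(a)+np.pi/2)%np.pi-np.pi/2,max(w,h),min(w,h),float(P[:,2].max()));break
    return c,p,d,out
E
python3 - <<'E'
from h import *
np.set_printoptions(precision=3,suppress=True)
z=np.load("pics/w1.npz");c={k:z[k] for k in z};p=cv2.imread("pics/w1.png")
g=p.max(2).astype(int)
cols=np.arange(200,362);rows=[]
for u in cols:
    col=255-g[203:224,u];w=np.clip(col-np.median(col)-30,0,None)
    rows.append(203+(w*np.arange(21)).sum()/max(w.sum(),1))
P=ray(c,np.c_[cols,rows],12)
a,b=np.polyfit(P[:,0],P[:,1],1);print("line",a,b,"yaw",np.arctan(a),"res",np.std(P[:,1]-a*P[:,0]-b))
E_=ray(c,[[181,214],[380,212.5]],12);print(E_,E_.mean(0))
E
```

```text
line 0.23629928655566643 -111.41021826644892 yaw 0.232042892247669 res 0.125168876016369
[[457.397  -3.248  12.   ]
 [729.149  60.274  12.   ]] [593.273  28.513  12.   ]
```

```bash
cat >> h.py <<'E'
MID=np.array([592.8,28.7]);YL=0.232
t=np.array([np.cos(YL),np.sin(YL)]);n=np.array([-t[1],t[0]])
def rel(o): 
    v=np.array(o[:2])-MID;return round(float(v@t),1),round(float(v@n),1),round(o[2]-YL,3)
def stroke(xy,yaw,s0,s1,press=4,speed=60,dz=0):
    """tips on dowel top at offset s0 behind the centre, drag until offset s1 (rolling: finger travels twice)"""
    q=down(yaw);nn=np.array([-np.sin(yaw),np.cos(yaw)])
    a=np.array(xy)+nn*s0;b=a-nn*2*(s0-s1)
    env.move_linear([*a,56],q,speed=200)
    hit=env.move_linear([*a,38],q,speed=25,until_force=press)
    st=env.sense();print("hit",hit,"z",st["ee_pos"][2].round(2),"F",np.round(st["force"],1))
    zz=st["ee_pos"][2]+dz
    env.move_linear([*b,zz],q,speed=speed)
    st=env.sense();print("end F",np.round(st["force"],1),st["ee_pos"].round(1))
    env.move_linear([*b,62],q,speed=120)
    return b
E
python3 - <<'E'
from h import *
stroke((587.7,114.0),0.245,5,-5)
st=env.sense()
env.move_linear([590,75,220],down(0.232),speed=250)
c,p,d,o=look("w2");print({k:(rel(v),np.round(v[3:],1)) for k,v in o.items()});print(env.sense()["time"])
E
```

```text
hit True z 44.27 F [-0.8 -1.1  7. ]
end F [ 0.1 -0.9  3.7] [591.6  99.3  44.3]
{'thick_dowel': ((15.3, 74.2, np.float64(0.018)), array([149.1,  32.1,  46.2])), 'thin_dowel': ((10.5, -83.3, np.float64(0.012)), array([119.4,  19.4,  34. ]))}
6.7917
```

View pics/w2.png

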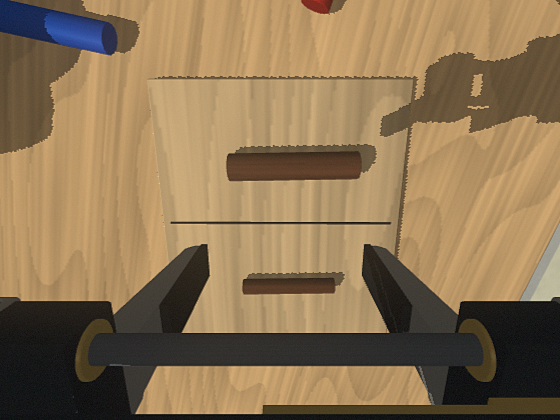

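The trial stroke rolled the dowel exactly as predicted, from 84 to 74 mm. It now shows at (293,166). I'll make two longer strokes and look again.

Run:
```python
from h import *
xy=MID+15.0*t+74.2*n; yaw=YL+.015
stroke(xy,yaw,8,-8)
stroke(xy-16*n,yaw,8,-8)
env.move_linear([590,75,200],down(0.232),speed=250)
c,p,d,o=look("w3");print({k:(rel(v),np.round(v[3:],1)) for k,v in o.items()});print(env.sense()["time"])
```

```text
hit True z 44.26 F [-1.4 -0.7  5.6]
end F [ 0.2 -1.   3.1] [596.4  81.1  44.3]
hit True z 44.27 F [-1.   0.   5.7]
end F [0.4 0.3 3.8] [600.   65.5  44.3]
{'thick_dowel': ((15.7, 42.7, np.float64(0.017)), array([149.6,  31.6,  45.9]))}
12.0
```

View pics/w3.png

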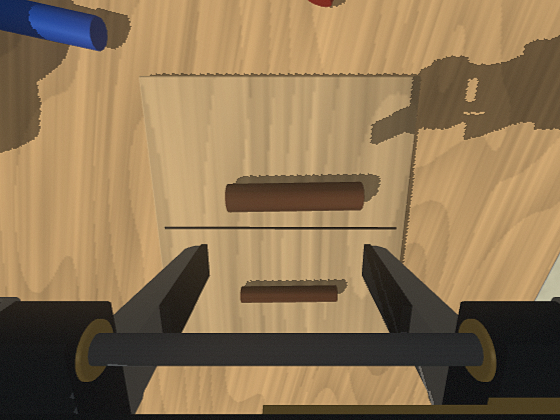

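The dowel is now at 42.7 mm, still straight and still on the board. The thin dowel hasn't moved, at (289,294). I'll make two more strokes and check.

Run:
```python
from h import *
xy=MID+15.7*t+42.7*n; yaw=YL+.015
stroke(xy,yaw,8,-8)
stroke(xy-16*n,yaw,8,-8)
env.move_linear([590,90,220],down(0.232),speed=250)
c,p,d,o=look("w4");print({k:(rel(v),np.round(v[3:],1)) for k,v in o.items()});print(env.sense()["time"])
```

```text
hit True z 44.26 F [-0.7  0.1  6.6]
end F [ 0.9 -0.1  4.9] [604.4  50.6  44.3]
hit True z 44.28 F [ 0.2 -0.2  5.4]
end F [0.6 0.3 3.9] [607.9  35.   44.3]
{'thick_dowel': ((15.9, 12.3, np.float64(0.015)), array([149.4,  29.5,  46.3])), 'thin_dowel': ((9.2, -83.4, np.float64(0.017)), array([117.8,  19.5,  34. ]))}
17.2083
```

View pics/w4.png

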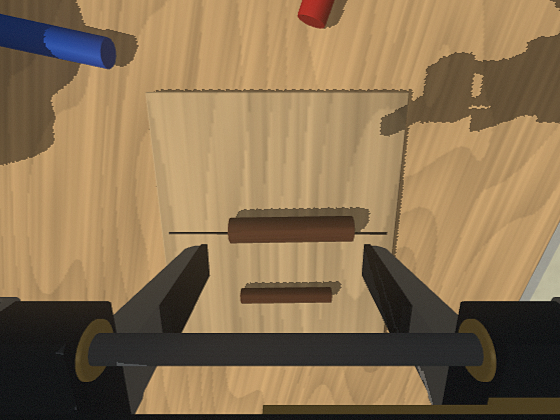

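By depth the dowel is at 12.3 mm, but the masked width of 29.5 mm is short on the hidden side. Dead reckoning gives 10.7, so I'll roll it 11 mm.

Run:
```python
from h import *
xy=MID+15.9*t+11.0*n; yaw=YL+.015
stroke(xy,yaw,5.5,-5.5,speed=45)
# look from above line: camera sits ~81 mm on +n side of TCP, tilted
v=MID-45*n
env.move_linear([*v,200],down(0.232),speed=250)
c,p,d,o=look("w5");print({k:(rel(x),np.round(x[3:],1)) for k,x in o.items()})
# predicted line ends and dowel end centres on board
cv=p.copy()
for s in(-140,140):
    q=proj(c,[[*(MID+s*t),12]])[0];cv2.circle(cv,tuple(int(round(x)) for x in q),5,(0,255,0),1)
cv2.imwrite("pics/w5.png",cv)
pt,dt=eyes.capture("top");ct=eyes.get_calibration("top")
cv2.imwrite("pics/top5.png",cv2.resize(pt[90:270,150:370],None,fx=3,fy=3,interpolation=cv2.INTER_CUBIC))
print(env.sense()["time"])
```

```text
hit True z 44.25 F [-2.  -0.2  6.4]
end F [ 0.6 -0.   4.1] [610.   27.1  44.3]
{'thick_dowel': ((16.6, -0.1, np.float64(0.015)), array([149.8,  31. ,  46.1])), 'thin_dowel': ((10.5, -83.4, np.float64(0.01)), array([119.3,  19.2,  33.8]))}
20.7
```

View pics/w5.png

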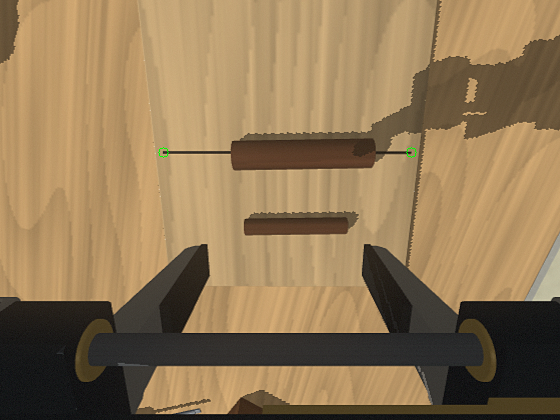

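View pics/top5.png

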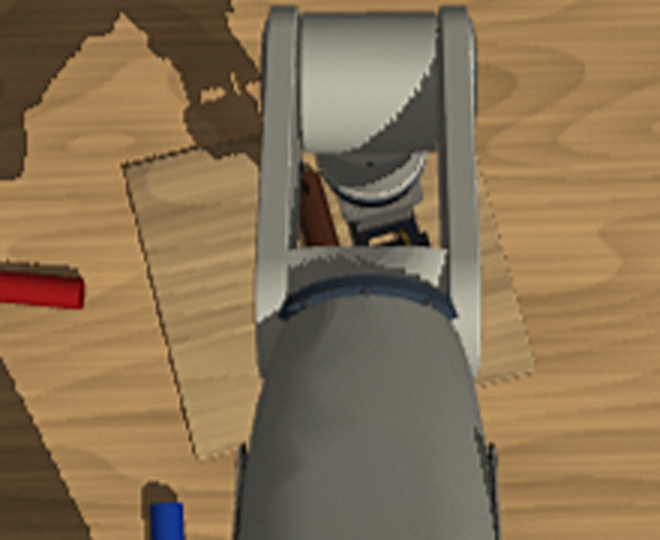

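The wrist picture shows the line's predicted ends, at (163,153) and (411,153), on the real ones. The dowel is centred on the line at about (303,155) with line showing at both ends. The arm hides the dowel in the top view. One more look to confirm it's at rest, then I'll hand in.

Run:
```python
from h import *
env.hold(0.5)
c,p,d,o=look("w6");print({k:(rel(x),np.round(x[3:],1)) for k,x in o.items()})
r=[x for x in o.values()][0]
if abs(rel(o["thick_dowel"])[1])<3: order.close_job();print("closed",env.sense()["time"])
```

```text
{'thick_dowel': ((16.5, -0.0, np.float64(0.017)), array([150.1,  31.3,  46. ]))}
the job is handed in; nothing more can be done
the job is handed in; nothing more can be done
```

I rolled the thick dowel about 84 mm onto the line and handed the job in at about 21 s of the 45 s. It took six short strokes, with both open fingertips pressed lightly (5–7 N) on its top.

**Rolling:** each stroke moved the dowel's centre half as far as the fingertips, as rolling should, to within about 1.5 mm. I worked out the roll, about 5 rad in total, from the distance travelled and did not observe it directly.

**Last checks:** two wrist-camera looks about 0.5 s apart agreed to 0.1 mm, so the dowel was at rest.

| Check on the thick dowel | Measured | Limit |
|---|---|---|
| Offset across the line | about 0 mm | 7 mm |
| Offset along the line | 16.5 mm | 60 mm |
| Angle to the line | 0.017 rad | 0.12 rad |

The line showed beyond both ends of the dowel, and the gripper was clear of everything, at a height of 200 mm.

**Thin dowel:** it stayed about 83 mm from the line on its own side. The network missed it in the very last picture, as it did once before. It was in place in the picture just before.

**Not confirmed:**
- The final top-camera picture could not give a second opinion on the thick dowel, because the arm blocked the view.
- I did not re-measure the cup, offcut or awl, but the fingertips only came down on the thick dowel.
- At 12 mm from the line, one depth reading disagreed with dead reckoning by about 1.5 mm, because part of the dowel was hidden. The later looks settled it.

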